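# Find the socket that fits the stop block's nut

## Robot

A 7-joint arm with a two-finger parallel gripper is mounted at the origin on the work surface. World frame = base frame: x ahead of the robot, y to its left, z up, the work surface at z = 0. Lengths are in m, angles in degrees, forces in N, time in s.
With the tool pointing down it reaches from about 0.425 to 0.8 m from the base axis. Payload 8.3 kg.
Tool frame: the origin (TCP) lies at the centre of the arm's flange, where the gripper is bolted on; the fingertips stand 173 mm ahead of it and the grasp point (between the pads) lies 155 mm ahead of it; z points along the fingers, y is the line along which they close (so a half turn about z gives the same grasp; the last joint's range is limited). The gripper opens to 85 mm and grips with 20 to 120 N. Pads are 22 mm wide; open, the fingers measure 114 mm over their backs; the gripper's body (76 mm by 85 mm) begins 54 mm behind the grasp point. The pads swing forward as they close: fully open they stand 13 mm farther back than shut.
Start: joints at [-67.431, 21.967, 0.94, 78.501, -0.361, 79.538, -2.664], TCP at [0.276, 0.561, 0.405] pointing down, gripper open.
Joint ranges: [-169.22, 169.22], [-14.56, 117.87], [-87.37, 89.26], [10.42, 133.3], [-82.24, 262.24], [0.94, 117.77], [-172.7, 172.7]. Speed limits (degrees/s): [136.94, 136.94, 172.46, 172.46, 180, 180, 180].

## Interface

Orientations are given as a 3x3 rotation matrix whose columns are the frame's x, y, z axes.
In Python, from bench import robot gives the robot as it stands.
- The arm moves only by the tool apply_moves, never from a script. Its argument "rows" is a list of rows, each a list of 7 numbers: the shift along the tool's x, y, z in units of 40 mm (1.0 is 40 mm), then the turn, a rotation vector about the tool's x, y, z in units of 5 degrees (1.0 is 5 degrees), then the finger opening in mm, from 0 to 85.4. In form: [[dx, dy, dz, ax, ay, az, jaw], ...]. A call has 1 to 8 rows; each row is the pose to reach, as a shift and turn from the pose commanded when the call began, along the tool's axes at that moment; what a row does not reach only later rows make up. A row lasts 1/10 s, in which the tool goes at most 50 mm and 8.59 degrees, less where a joint would pass 70% of its speed; a pose out of reach is approached as far as the arm can. A call with a gripper value outside its range is refused whole. The fingers move at their own pace and stop on an object; "squeeze" is the grip in N (left out, the last holds). Time passes only in rows, so rows that repeat a pose let the fingers close. It gives the time, the measured TCP pose, the force, the opening and the grip force at its end, in the units of the state.
- robot.read_state(): the state, without advancing time (a new reading comes with each control period).
- robot.grab_frame(name): name is "scene" or "side" or "wrist"; returns a dict with "img" (420x560x3 uint8, red, green, blue), "K" (3x3 intrinsics, pixels), "world_to_cam" (4x4, takes a point from world to camera coordinates). Camera axes: x right, y up, looking along -z (the intrinsics and any distortion apply to the point x, -y, -z); pixel columns grow to the right and rows downward; lengths in m; the calibration is good to about 2 mm. The wrist camera is an equidistant fisheye: a pixel r from the principal point sees the ray r / f radians off the axis. A picture is of the moment at which its call begins. There is no depth.
- robot.sign_off(): hands the job in; it is judged then, once.
Trained networks look in the newest picture that a camera, given by its name, has taken for a name from the list of things; names that differ only in an ending like _2 or _b are one class to them, and where a whole thing is asked for, a point or a joint stands for the part that bears it (a point fixed in the world has none). Each returns a list of dicts, best first, with "conf" (0 to 1); they miss things now and then, are a little off and sometimes report something else, mostly with a low value. They report only what shows in the picture. A call takes as long as a camera call. They do not tell look-alikes from the thing itself.
- robot.boxes_of(target, camera): "point" ([column, row] in pixels, amid what is visible of it).
- robot.regions_of(target, camera): "region" (420x560 bool, what is visible of it) and "point" ([column, row] in pixels, amid what is visible of it).
- robot.place_of(target, camera): "point" ([column, row] in pixels: a listed point, or the origin of a listed thing).
The state is a dict: "t": time; "q": joint angles; "joint_vel": joint speeds; "tau": joint torques, N m; "eef_pos": TCP position; "tcp_rot": TCP orientation; "wrist_force": force on the tool from outside, world axes, zero at the start; "torque": the same for the moment, N m; "finger_gap": opening from 0.0 (shut) to 1.0 (fully open); "finger_force": force on a finger pad.
Only numpy, scipy, OpenCV 4.12 (cv2) and the standard library are available. Lean on these libraries where they do the work, as an engineer would, in place of code of your own. Each camera call takes 0.05 s, during which the arm holds its last target. There are 200 camera calls.

## Task

Find out which of the three sockets in the blue tray fits the hex nut in the white stop block on the yellow plate, trying them on the nut, and seat that one fully and squarely down over the nut. Leave the other two sockets standing upright in the tray (put back any that you tried) and everything else where it is. Finish while still holding the seated socket in the gripper.

Things in the scene. Friction and masses are not known exactly. Their poses are not given: they have to be found in the camera images.
- socket_1: steel socket standing mouth down in the tray; origin at the centre of its mouth rim (underside), z up, 62 mm tall, up to 0.25 kg. Round barrel up to 30 mm, above it a dark square adapter 18 mm wide, faces along body x and y: grip at 45 mm. Hex hole 18 mm deep, two flats facing body +-x. Made for a nut of 13, 19 or 24 mm (hole 14.6, 20.8, 25.8; barrel 22, 30, 36 mm wide); which is not told
- socket_2: steel socket standing mouth down in the tray; origin at the centre of its mouth rim (underside), z up, 62 mm tall, up to 0.25 kg. Round barrel up to 30 mm, above it a dark square adapter 18 mm wide, faces along body x and y: grip at 45 mm. Hex hole 18 mm deep, two flats facing body +-x. Made for a nut of 13, 19 or 24 mm (hole 14.6, 20.8, 25.8; barrel 22, 30, 36 mm wide); which is not told
- socket_3: steel socket standing mouth down in the tray; origin at the centre of its mouth rim (underside), z up, 62 mm tall, up to 0.25 kg. Round barrel up to 30 mm, above it a dark square adapter 18 mm wide, faces along body x and y: grip at 45 mm. Hex hole 18 mm deep, two flats facing body +-x. Made for a nut of 13, 19 or 24 mm (hole 14.6, 20.8, 25.8; barrel 22, 30, 36 mm wide); which is not told
- tray: fixed shallow blue tray, 130 x 290 x 16 mm, walls and floor 4 mm thick; origin at the centre of its underside, long side along body y. Sockets stand on its floor, at body y about -85, 0 and 85 mm
- plate: fixed yellow plate, 220 x 280 x 6 mm, origin at the centre of its underside, long side along body y; on it the white block with the nut (block centre 80 mm along the plate's +y) and a display panel. Two spare white blocks with other nuts stand just beyond the plate (from the robot) and are not to be used
- nut (a point): centre of the counterbore floor in the fixed white block on the yellow plate, 18 mm above the table; axes as the plate's. Block 70 x 70 mm, top at 34 mm. Bore 16 mm deep, 25, 33 or 39 mm wide; in it a fixed hex nut 12 mm tall, 13, 19 or 24 mm across flats, flats facing +-x, stud 4 mm higher. Right socket: rim sinks to this point; too small: stops 12 mm or more higher; too large: 16 mm
- panel: bystander: grey phone display panel, 160 x 78 x 7 mm, lying on the yellow plate; origin at the centre of its underside
- ratchet: bystander: ratchet handle, 172 x 34 x 28 mm, lying near the robot; origin near its middle, on the table, length along body x
- screwdriver: bystander: yellow screwdriver, 170 mm long, 26 mm thick, lying near the robot
- loupe: bystander: black loupe, 42 mm wide, 34 mm tall; origin under its centre
- dispenser: bystander: white bottle with blue cap, 56 mm wide, 110 mm tall; origin under its centre
Not all that is in view belongs to the job. What is shaped like the socket_1 but pink or turquoise is not meant.

How it is judged (in metres and radians):
At the end, for the whole second after the job is handed in: The matching socket is over the nut in the block on the yellow plate: centred within 3 mm, rim within 3.5 mm of the counterbore floor, tilt under 0.1 rad, still, gripped with over 3 N. The other two stand on the tray floor within its outline, tilt under 0.1 rad, not touched by the fingers (((horizontal distance between socket_1 and nut below 0.003 m and z of socket_1 in the frame of nut below 0.0035 m and angle between each of socket_1, socket_2, socket_3's own z axis and vertical below 0.1 rad and contact force between the fingers and socket_1 above 3 N and linear speed of socket_1 below 0.02 m/s and x of socket_2 in the frame of tray between -0.065 and 0.065 m and y of socket_2 in the frame of tray between -0.145 and 0.145 m and z of each of socket_2, socket_3 in the frame of tray below 0.01 m and contact force between the fingers and socket_2 below 0.5 N and x of socket_3 in the frame of tray between -0.065 and 0.065 m and y of socket_3 in the frame of tray between -0.145 and 0.145 m and contact force between the fingers and socket_3 below 0.5 N) or (horizontal distance between socket_2 and nut below 0.003 m and z of socket_2 in the frame of nut below 0.0035 m and angle between each of socket_2, socket_1, socket_3's own z axis and vertical below 0.1 rad and contact force between the fingers and socket_2 above 3 N and linear speed of socket_2 below 0.02 m/s and x of socket_1 in the frame of tray between -0.065 and 0.065 m and y of socket_1 in the frame of tray between -0.145 and 0.145 m and z of each of socket_1, socket_3 in the frame of tray below 0.01 m and contact force between the fingers and socket_1 below 0.5 N and x of socket_3 in the frame of tray between -0.065 and 0.065 m and y of socket_3 in the frame of tray between -0.145 and 0.145 m and contact force between the fingers and socket_3 below 0.5 N) or (horizontal distance between socket_3 and nut below 0.003 m and z of socket_3 in the frame of nut below 0.0035 m and angle between each of socket_3, socket_1, socket_2's own z axis and vertical below 0.1 rad and contact force between the fingers and socket_3 above 3 N and linear speed of socket_3 below 0.02 m/s and x of socket_1 in the frame of tray between -0.065 and 0.065 m and y of socket_1 in the frame of tray between -0.145 and 0.145 m and z of each of socket_1, socket_2 in the frame of tray below 0.01 m and contact force between the fingers and socket_1 below 0.5 N and x of socket_2 in the frame of tray between -0.065 and 0.065 m and y of socket_2 in the frame of tray between -0.145 and 0.145 m and contact force between the fingers and socket_2 below 0.5 N))); the arm keeps its last pose, push and grip.
It fails at once if the panel is moved more than 20 mm (distance of panel from where it was at the start of the episode above 0.02 m).
It fails at once if the ratchet is moved more than 20 mm (distance of ratchet from where it was at the start of the episode above 0.02 m).
It fails at once if the screwdriver is moved more than 20 mm (distance of screwdriver from where it was at the start of the episode above 0.02 m).
It fails at once if the loupe is moved more than 20 mm (distance of loupe from where it was at the start of the episode above 0.02 m).
It fails at once if the dispenser is moved more than 20 mm (distance of dispenser from where it was at the start of the episode above 0.02 m).
It also fails if it takes over 72 s, if anything falls off the work surface, if the arm or the gripper's body presses on something with over 40 N, if the wrist force passes 120 N, or if a joint passes its speed limit or range.

## Working session

There is one attempt and no reset: what is moved stays moved. The work goes in short steps, Python scripts to look and compute and a tool call to move; the robot and the scene stay as the last step left them, time stands still between calls to the robot, and variables do not carry over. Pictures are saved under pics/ and viewed, at most 10 in all, crops included, and the job is handed in when it is done.

Besides the shell and the picture viewer there is one more tool, called after ">>>" by a JSON object that holds its "name" and its "arguments", one argument or row to a line. apply_moves: Moves the arm, as the interface text tells. Its arguments: {"type":"object","properties":{"rows":{"type":"array","items":{"type":"array","items":{"type":"number"}}},"squeeze":{"type":"number"}},"required":["rows"]}

```bash
mkdir -p pics; ls
python3 - <<'E'
from bench import robot
import cv2,numpy as np
s=robot.read_state();print({k:np.round(v,3).tolist() for k,v in s.items()})
ims=[]
for c in ["scene","side"]:
    f=robot.grab_frame(c);ims.append(f["img"])
    print(c,f["K"].tolist(),np.round(f["world_to_cam"],4).tolist())
    cv2.imwrite(f"pics/{c}0.png",f["img"][:,:,::-1])
    for t in ["socket_1","nut","tray","plate"]:
        print(t,[(np.round(d["point"]).tolist(),round(d["conf"],2)) for d in robot.place_of(t,c)][:7])
E
```

```text
pics
{'t': 0.0, 'q': [-67.433, 22.015, 0.939, 78.562, -0.362, 79.539, -2.666], 'joint_vel': [0.014, 0.007, -0.024, 0.043, -0.005, 0.111, 0.009], 'tau': [0.0, -62.761, 0.844, -37.183, 0.017, 0.014, -0.0], 'eef_pos': [0.276, 0.561, 0.404], 'tcp_rot': [[-0.897, 0.441, -0.001], [0.441, 0.897, -0.002], [-0.0, -0.002, -1.0]], 'wrist_force': [-0.031, -0.034, 0.463], 'torque': [0.014, 0.012, 0.009], 'finger_force': 0.0, 'finger_gap': 1.005}
scene [[439.6533749179478, 0.0, 285.06714295261264], [0.0, 439.6533749179478, 203.69382927597104], [0.0, 0.0, 1.0]] [[-0.6673, 0.7446, 0.0158, 0.3354], [-0.5255, -0.4857, 0.6985, 0.2193], [0.5278, 0.4578, 0.7154, -1.3029], [0.0, 0.0, 0.0, 1.0]]
socket_1 [([346.0, 283.0], 0.87), ([294.0, 310.0], 0.86), ([350.0, 227.0], 0.72), ([314.0, 259.0], 0.66), ([376.0, 307.0], 0.51)]
nut [([241.0, 201.0], 0.79)]
tray [([351.0, 284.0], 0.65)]
plate [([221.0, 190.0], 0.98), ([315.0, 362.0], 0.35)]
side [[419.8560427485825, 0.0, 270.1075791566733], [0.0, 419.8560427485825, 203.56476287277033], [0.0, 0.0, 1.0]] [[0.8121, -0.5835, 0.0012, -0.4119], [0.3967, 0.5537, 0.7321, -0.2402], [-0.4279, -0.5941, 0.6812, -1.0066], [0.0, 0.0, 0.0, 1.0]]
socket_1 [([242.0, 174.0], 0.73), ([229.0, 162.0], 0.66), ([276.0, 170.0], 0.6), ([253.0, 187.0], 0.52), ([221.0, 211.0], 0.5)]
nut [([304.0, 231.0], 0.82)]
tray [([241.0, 177.0], 0.8)]
plate [([319.0, 253.0], 0.84)]
```

View pics/scene0.png

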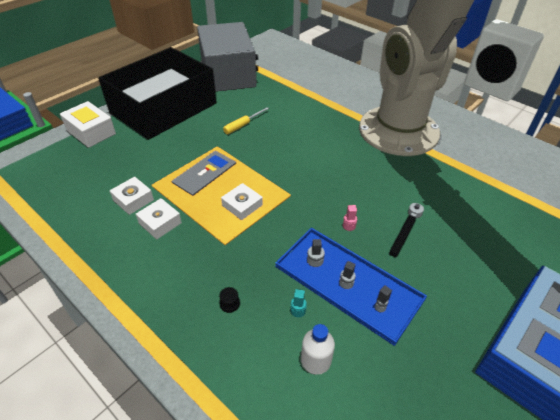

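View pics/side0.png

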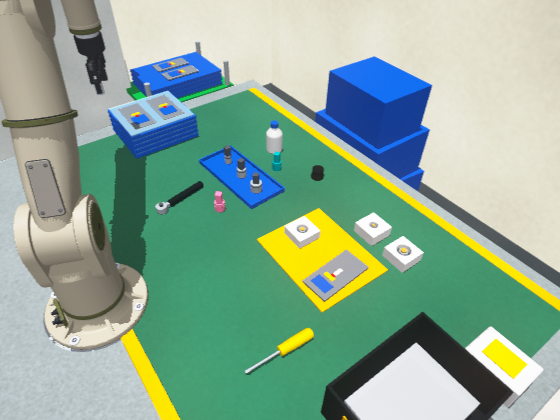

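The scene view shows the tray sockets at about (314,259), (346,283) and (380,307). Pink at (350,227) and teal at (297,303) are decoys. The nut block is at (241,201). The side view has the sockets at (229,162), (242,174) and (255,187), and the block at (303,231).

```bash
cat > h.py <<'E'
from bench import robot
import cv2, numpy as np
def ray(f,p,fish=False):
    K=f["K"]; W=f["world_to_cam"]; R=W[:3,:3]; c=-R.T@W[:3,3]
    u=(p[0]-K[0,2])/K[0,0]; v=(p[1]-K[1,2])/K[1,1]
    if fish:
        r=np.hypot(u,v); k=np.sin(r)/r if r>1e-9 else 1
        d=np.array([u*k,-v*k,-np.cos(r)])
    else: d=np.array([u,-v,-1.])
    d=R.T@d
    return c,d/np.linalg.norm(d)
def tri(rs):
    A=np.zeros((3,3));b=np.zeros(3)
    for c,d in rs:
        P=np.eye(3)-np.outer(d,d);A+=P;b+=P@c
    x=np.linalg.solve(A,b)
    return x,max(np.linalg.norm((np.eye(3)-np.outer(d,d))@(x-c)) for c,d in rs)
def onz(r,z):
    c,d=r; return c+d*(z-c[2])/d[2]
def proj(f,X,fish=False):
    K=f["K"];W=f["world_to_cam"];p=W[:3,:3]@np.asarray(X)+W[:3,3]
    x,y,z=p[0],-p[1],-p[2]
    if fish:
        r=np.hypot(x,y);t=np.arctan2(r,z);x,y,z=x/r*t,y/r*t,1
    return np.array([K[0,0]*x/z+K[0,2],K[1,1]*y/z+K[1,2]])
E
python3 - <<'E'
from h import *
a=robot.grab_frame("scene");b=robot.grab_frame("side")
np.set_printoptions(precision=4,suppress=True)
for n,p,q in [("near sock",(314,259),(253,187)),("mid",(346,283),(242,174)),("far",(376,307),(229,162)),("nut",(241,201),(304,231)),("tray",(351,284),(241,177)),("plate",(221,190),(319,253)),("bottle",(320,332),(274,125)),("teal",(299,292),(277,154)),("pink",(352,209),(219,194)),("ratchethead",(415,209),(162,207)),("loupe",(230,292),(318,167))]:
    print(n,*tri([ray(a,p),ray(b,q)]))
w=robot.grab_frame("wrist");print(w["K"].tolist(),w["world_to_cam"].round(4).tolist())
R=robot.read_state()["tcp_rot"];p=robot.read_state()["eef_pos"]
W=w["world_to_cam"];c=-W[:3,:3].T@W[:3,3];print("cam in tool",np.array(R).T@(c-p),"axis in tool",np.array(R).T@(-W[2,:3]))
E
```

```text
near sock [0.5396 0.1257 0.0092] 0.006363909966839389
mid [0.5454 0.209  0.0052] 0.00022971172709105429
far [0.5474 0.2881 0.0031] 0.002734004892589624
nut [ 0.5375 -0.1141  0.0202] 0.00198435297252778
tray [ 0.5381  0.2125 -0.0046] 0.00429851260032026
plate [ 0.5318 -0.1898  0.0035] 0.0004734972875950221
bottle [0.713  0.2646 0.0997] 0.0001072604405034453
teal [0.6571 0.1719 0.0597] 0.0006153374260114864
pink [0.4083 0.1165 0.0567] 0.0006997780127137504
ratchethead [0.2656 0.2082 0.0126] 0.0005433549773508043
loupe [0.7379 0.0636 0.0389] 0.0017689253947429393
[[325.19226210127806, 0.0, 285.29143238786304], [0.0, 325.19226210127806, 208.8933430516741], [0.0, 0.0, 1.0]] [[0.4409, 0.8976, 0.0017, -0.6255], [-0.8651, 0.4254, -0.2658, 0.035], [-0.2393, 0.1157, 0.964, -0.3773], [0.0, 0.0, 0.0, 1.0]]
cam in tool [ 0.0666 -0.0001  0.0307] axis in tool [-0.2659  0.0017  0.964 ]
```

>>> {"name": "apply_moves", "arguments": {
  "rows": [
    [-9.9,-4.9,0,0,0,-5.2,85],
    [-9.9,-4.9,0,0,0,-5.2,85],
    [-9.9,-4.9,0,0,0,-5.2,85],
    [-9.9,-4.9,0,0,0,-5.2,85],
    [-9.9,-4.9,0,0,0,-5.2,85],
    [-9.9,-4.9,0,0,0,-5.2,85],
    [-9.9,-4.9,0,0,0,-5.2,85],
    [-9.9,-4.9,0,0,0,-5.2,85]
  ]
}}

```text
t: 1.45
eef_pos: [0.5174, 0.2452, 0.4051]
tcp_rot: [[-1.0, 0.003, 0.001], [0.003, 1.0, 0.001], [-0.001, 0.001, -1.0]]
wrist_force: [0.6, 0.8, -0.3]
finger_gap: 0.995
finger_force: 0.0
```

>>> {"name": "apply_moves", "arguments": {
  "rows": [
    [0,0,0,0,0,0,85],
    [0,0,0,0,0,0,85],
    [0,0,0,0,0,0,85],
    [0,0,0,0,0,0,85],
    [0,0,0,0,0,0,85]
  ]
}}

```text
t: 1.95
eef_pos: [0.5157, 0.2485, 0.4047]
tcp_rot: [[-1.0, 0.0, -0.0], [0.0, 1.0, 0.0], [0.0, 0.0, -1.0]]
wrist_force: [0.5, 0.5, 0.6]
finger_gap: 0.998
finger_force: 0.0
```

Run:
```python
from h import *
f=robot.grab_frame("wrist");cv2.imwrite("pics/w1.png",cv2.resize(f["img"],(784,588),interpolation=cv2.INTER_CUBIC)[:,:,::-1])
np.set_printoptions(precision=4,suppress=True)
for d in robot.place_of("socket_1","wrist"): print(np.round(d["point"]),round(d["conf"],2),onz(ray(f,d["point"],1),0.004))
for d in robot.place_of("tray","wrist"): print(np.round(d["point"]),round(d["conf"],2),onz(ray(f,d["point"],1),0.0))
```

```text
[324. 201.] 0.96 [0.5417 0.2947 0.004 ]
[255. 201.] 0.89 [0.5412 0.2126 0.004 ]
[180. 202.] 0.84 [0.5427 0.1206 0.004 ]
[169.  88.] 0.79 [0.4049 0.1137 0.004 ]
[230. 287.] 0.74 [0.6574 0.1766 0.004 ]
[260.  10.] 0.59 [0.3169 0.2199 0.004 ]
[253. 196.] 0.68 [0.5365 0.2099 0.    ]
```

View pics/w1.png

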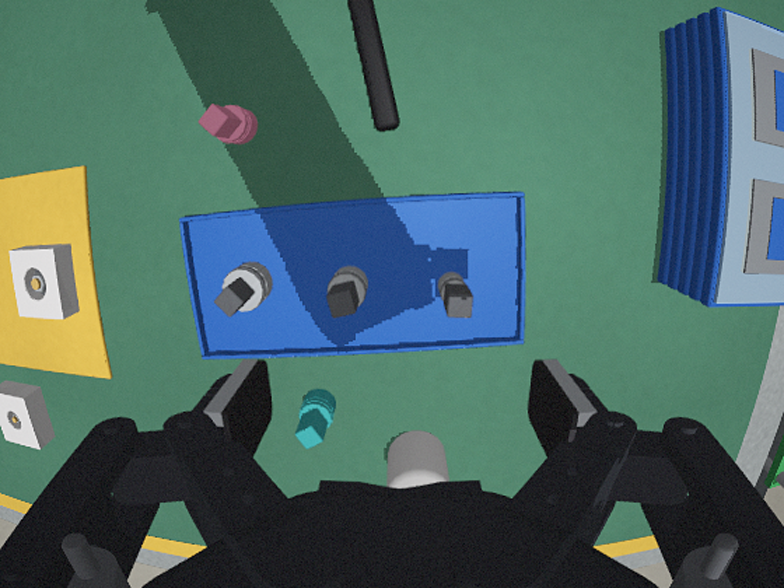

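The wrist view shows the three sockets at (245,288), (348,285) and (455,290). The left barrel is the widest and the right one the narrowest, and the adapters are each yawed differently. The nut block is at (35,285). Next I'll look at the nut from closer.

>>> {"name": "apply_moves", "arguments": {
  "rows": [
    [-0.5,-9,1.5,0,0,0,85],
    [-0.5,-9,1.5,0,0,0,85],
    [-0.5,-9,1.5,0,0,0,85],
    [-0.5,-9,1.5,0,0,0,85],
    [-0.5,-9,1.5,0,0,0,85],
    [-0.5,-9,1.5,0,0,0,85],
    [-0.5,-9,1.5,0,0,0,85],
    [-0.5,-9,1.5,0,0,0,85]
  ]
}}

```text
t: 2.9
eef_pos: [0.5342, -0.1192, 0.3442]
tcp_rot: [[-1.0, 0.01, -0.001], [0.01, 1.0, -0.003], [0.001, -0.003, -1.0]]
wrist_force: [0.5, -0.3, -0.6]
finger_gap: 0.997
finger_force: 0.0
```

>>> {"name": "apply_moves", "arguments": {
  "rows": [
    [0,0,1,0,0,0,85],
    [0,0,1,0,0,0,85],
    [0,0,1,0,0,0,85],
    [0,0,1,0,0,0,85]
  ]
}}

```text
t: 3.3
eef_pos: [0.5361, -0.1123, 0.3062]
tcp_rot: [[-1.0, 0.001, 0.002], [0.001, 1.0, -0.0], [-0.002, -0.0, -1.0]]
wrist_force: [0.5, 0.2, -0.0]
finger_gap: 0.996
finger_force: 0.0
```

Run:
```python
from h import *
f=robot.grab_frame("wrist");np.savez("f_nut1.npz",**f)
np.set_printoptions(precision=4,suppress=True)
for t,z in [("nut",.018),("plate",0),("panel",.006)]:
  for d in robot.place_of(t,"wrist"): print(t,np.round(d["point"]),round(d["conf"],2),onz(ray(f,d["point"],1),z))
c=proj(f,[.5375,-.114,.03],1).astype(int);x0=max(c[0]-100,0);y0=max(c[1]-75,0);print(x0,y0)
cv2.imwrite("pics/n1.png",cv2.resize(f["img"][y0:y0+150,x0:x0+200],None,fx=4,fy=4,interpolation=cv2.INTER_CUBIC)[:,:,::-1])
```

```text
plate [195. 193.] 0.88 [ 0.5311 -0.1926  0.    ]
panel [114. 183.] 0.82 [ 0.5194 -0.2719  0.006 ]
183 133
```

View pics/n1.png

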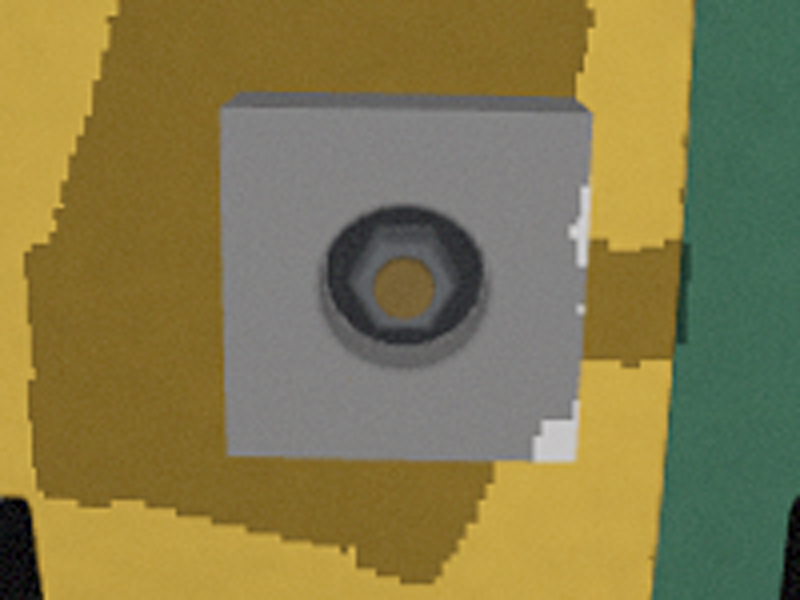

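The nut close-up shows the block's top corners at crop (220,105), (592,113), (578,460) and (228,455). The bore centre is at about (404,287), with a width ratio of about 32/70, so a 33 mm bore and a 19 mm nut. That points to the middle barrel (30 mm).

Run:
```python
from h import *
np.set_printoptions(precision=4,suppress=True)
f=np.load("f_nut1.npz");f={k:f[k] for k in f}
P=lambda x,y:(183+(x-1.5)/4,133+(y-1.5)/4)
C=np.array([onz(ray(f,P(*p),1),.034) for p in [(220,105),(592,113),(578,460),(228,455)]])
print(C,C.mean(0),[np.linalg.norm(C[i]-C[(i+1)%4]) for i in range(4)])
for i in range(4):
    d=C[(i+1)%4]-C[i];print(np.degrees(np.arctan2(d[1],d[0])))
for p in [(404,287),(320,285),(488,285),(404,205),(404,370)]: print(onz(ray(f,P(*p),1),.034))
print("nut hex L/R/top/bot at z.03",[onz(ray(f,P(*p),1),.03)[:2] for p in [(350,284),(458,287),(404,229),(404,334)]])
```

```text
[[ 0.4976 -0.148   0.034 ]
 [ 0.4992 -0.0782  0.034 ]
 [ 0.569  -0.0786  0.034 ]
 [ 0.5679 -0.1491  0.034 ]] [ 0.5334 -0.1135  0.034 ] [np.float64(0.06978204333872927), np.float64(0.06980153275013698), np.float64(0.07050087990636812), np.float64(0.07027661409213616)]
88.65340160791487
-0.3250769747714451
-90.95309026214831
179.08326342753185
[ 0.533  -0.1136  0.034 ]
[ 0.5326 -0.1297  0.034 ]
[ 0.5326 -0.0974  0.034 ]
[ 0.5169 -0.1135  0.034 ]
[ 0.5498 -0.1136  0.034 ]
nut hex L/R/top/bot at z.03 [array([ 0.5334, -0.1241]), array([ 0.5341, -0.103 ]), array([ 0.5225, -0.1135]), array([ 0.5436, -0.1136])]
```

>>> {"name": "apply_moves", "arguments": {
  "rows": [
    [-0.1,8.1,0,0,0,0,85],
    [-0.1,8.1,0,0,0,0,85],
    [-0.1,8.1,0,0,0,0,85],
    [-0.1,8.1,0,0,0,0,85],
    [-0.1,8.1,0,0,0,0,85],
    [-0.1,8.1,0,0,0,0,85],
    [-0.1,8.1,0,0,0,0,85],
    [-0.1,8.1,0,0,0,0,85]
  ]
}}

```text
t: 4.3
eef_pos: [0.5392, 0.2167, 0.305]
tcp_rot: [[-1.0, -0.005, 0.0], [-0.005, 1.0, 0.002], [-0.0, 0.002, -1.0]]
wrist_force: [0.5, -0.1, -0.7]
finger_gap: 0.998
finger_force: 0.0
```

>>> {"name": "apply_moves", "arguments": {
  "rows": [
    [0,0,0,0,0,0,85],
    [0,0,0,0,0,0,85]
  ]
}}

```text
t: 4.5
eef_pos: [0.5408, 0.2093, 0.305]
tcp_rot: [[-1.0, 0.005, 0.0], [0.005, 1.0, -0.001], [-0.0, -0.001, -1.0]]
wrist_force: [0.2, -0.3, 0.6]
finger_gap: 0.996
finger_force: 0.0
```

Run:
```python
from h import *
f=robot.grab_frame("wrist");np.savez("f_s1.npz",**f)
np.set_printoptions(precision=4,suppress=True)
for d in robot.place_of("socket_1","wrist")[:5]: print(np.round(d["point"],1),round(d["conf"],2),onz(ray(f,d["point"],1),.004))
c=proj(f,[.5415,.2126,.035],1).astype(int);x0=c[0]-130;y0=c[1]-60;print(c,x0,y0)
cv2.imwrite("pics/s1.png",cv2.resize(f["img"][y0:y0+120,x0:x0+260],None,fx=3,fy=3,interpolation=cv2.INTER_CUBIC)[:,:,::-1])
```

```text
[282.3 201.6] 0.96 [0.5424 0.2066 0.004 ]
[248.6 314.5] 0.88 [0.6574 0.1722 0.004 ]
[184.6 201.9] 0.85 [0.5421 0.1199 0.004 ]
[380.1 200.2] 0.77 [0.5414 0.2927 0.004 ]
[179.6  48.3] 0.77 [0.4072 0.1202 0.004 ]
[289 210] 159 150
```

View pics/s1.png

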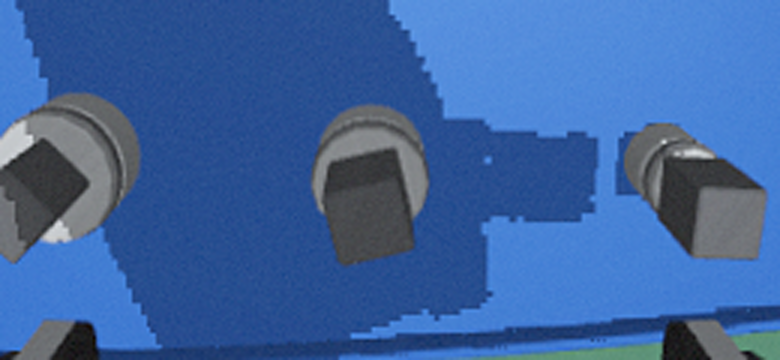

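Left is the widest and right the narrowest. The middle one (crop ~(370,180)) has its adapter top about (370,225). I'll enhance that for its yaw.

Run:
```python
from h import *
f=np.load("f_s1.npz")
im=f["img"][178:248,255:325].astype(float)
im=np.clip((im-20)*2.4,0,255).astype(np.uint8)
cv2.imwrite("pics/s1b.png",cv2.resize(im,None,fx=8,fy=8,interpolation=cv2.INTER_CUBIC)[:,:,::-1])
```

```text
(no output)
```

View pics/s1b.png

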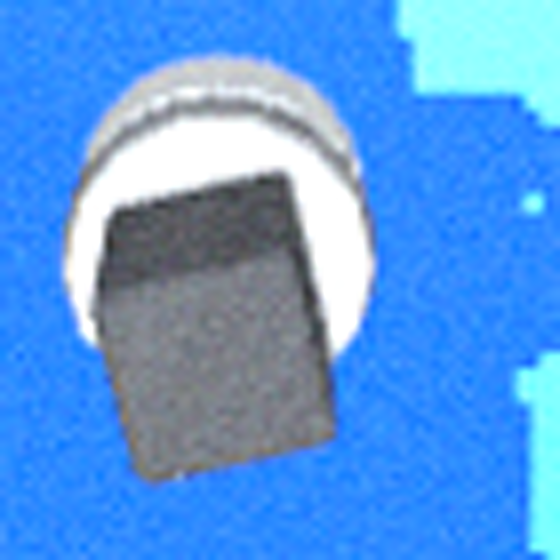

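The top face of the middle adapter has its corners at crop (97,293), (297,248), (335,438) and (147,482), so it is yawed about 13°.

Run:
```python
from h import *
np.set_printoptions(precision=4,suppress=True)
f=np.load("f_s1.npz");f={k:f[k] for k in f}
P=lambda x,y:(255+(x-3.5)/8,178+(y-3.5)/8)
for z in [.066,.060]:
  C=np.array([onz(ray(f,P(*p),1),z) for p in [(97,293),(297,248),(335,438),(147,482)]])
  print(C.mean(0),[round(np.linalg.norm(C[i]-C[(i+1)%4]),4) for i in range(4)],[round(np.degrees(np.arctan2(*(C[(i+1)%4]-C[i])[1::-1])),1) for i in range(4)])
L=onz(ray(f,P(65,260),1),.03);R=onz(ray(f,P(375,260),1),.03);print("barrel",L,R,np.linalg.norm(L-R))
a=robot.grab_frame("scene")
s=robot.grab_frame("side")
t=tri([ray(f,P(219,365),1),ray(a,(347,265)),ray(s,(241,161))]);print("top tri",t)
print(robot.read_state()["eef_pos"])
```

```text
[0.5419 0.2069 0.066 ] [np.float64(0.0171), np.float64(0.0171), np.float64(0.0165), np.float64(0.0173)] [np.float64(102.9), np.float64(10.9), np.float64(-76.3), np.float64(-167.0)]
[0.5438 0.2068 0.06  ] [np.float64(0.0176), np.float64(0.0176), np.float64(0.017), np.float64(0.0178)] [np.float64(102.9), np.float64(10.9), np.float64(-76.3), np.float64(-167.0)]
barrel [0.5426 0.1915 0.03  ] [0.5428 0.2217 0.03  ] 0.03027793269856646
top tri (array([0.5434, 0.2051, 0.0612]), np.float64(0.00271981814331919))
[0.5407 0.2097 0.3049]
```

>>> {"name": "apply_moves", "arguments": {
  "rows": [
    [-0.045,-0.07,0,0,0,-1.5,45],
    [-0.045,-0.07,0,0,0,-2.54,45],
    [-0.045,-0.07,1,0,0,-2.54,45],
    [-0.045,-0.07,1.7,0,0,-2.54,45],
    [-0.045,-0.07,2.2,0,0,-2.54,45],
    [-0.045,-0.07,2.52,0,0,-2.54,45],
    [-0.045,-0.07,2.52,0,0,-2.54,45],
    [-0.045,-0.07,2.52,0,0,-2.54,45]
  ]
}}

```text
t: 5.5
eef_pos: [0.5426, 0.208, 0.2046]
tcp_rot: [[-0.976, -0.216, 0.001], [-0.216, 0.976, 0.0], [-0.001, 0.0, -1.0]]
wrist_force: [0.0, -0.2, 0.2]
finger_gap: 0.53
finger_force: 0.0
```

>>> {"name": "apply_moves", "arguments": {
  "rows": [
    [0,0,0,0,0,0,10],
    [0,0,0,0,0,0,10],
    [0,0,0,0,0,0,10],
    [0,0,0,0,0,0,10],
    [0,0,0,0,0,0,10],
    [0,0,0,0,0,0,10],
    [0,0,0,0,0,0,10]
  ],
  "squeeze": 50
}}

```text
t: 6.2
eef_pos: [0.5429, 0.2082, 0.2057]
tcp_rot: [[-0.976, -0.217, 0.003], [-0.217, 0.976, 0.001], [-0.003, 0.0, -1.0]]
wrist_force: [-1.1, -1.3, 5.5]
finger_gap: 0.289
finger_force: 48.8
```

The gap of about 24.7 mm is wider than the 18 mm adapter, and there is an upward force. The fingertips have probably caught the shoulder at about 30 mm, so I'll open, raise 6 mm and regrip.

>>> {"name": "apply_moves", "arguments": {
  "rows": [
    [0,0,0,0,0,0,45],
    [0,0,0,0,0,0,45],
    [0,0,-0.15,0,0,0,45],
    [0,0,-0.15,0,0,0,45]
  ]
}}

```text
t: 6.6
eef_pos: [0.5425, 0.2083, 0.2109]
tcp_rot: [[-0.976, -0.217, 0.001], [-0.217, 0.976, 0.001], [-0.001, 0.0, -1.0]]
wrist_force: [0.8, 0.9, 0.0]
finger_gap: 0.523
finger_force: 0.0
```

>>> {"name": "apply_moves", "arguments": {
  "rows": [
    [0,0,0,0,0,0,10],
    [0,0,0,0,0,0,10],
    [0,0,0,0,0,0,10],
    [0,0,0,0,0,0,10],
    [0,0,0,0,0,0,10],
    [0,0,0,0,0,0,10]
  ],
  "squeeze": 50
}}

```text
t: 7.2
eef_pos: [0.5423, 0.2082, 0.21]
tcp_rot: [[-0.976, -0.217, 0.0], [-0.217, 0.976, 0.0], [-0.0, 0.0, -1.0]]
wrist_force: [-0.1, 0.9, 3.7]
finger_gap: 0.205
finger_force: 49.0
```

Run:
```python
from h import *
f=robot.grab_frame("wrist");np.savez("f_g.npz",**f)
c=proj(f,[.5425,.2068,.04],1).astype(int);x0=c[0]-75;y0=c[1]-60;print(c,x0,y0)
im=np.clip(f["img"].astype(float)*1.6,0,255).astype(np.uint8)
cv2.imwrite("pics/g1.png",cv2.resize(im[y0:y0+120,x0:x0+150],None,fx=4,fy=4,interpolation=cv2.INTER_CUBIC)[:,:,::-1])
```

```text
[282 266] 207 206
```

View pics/g1.png

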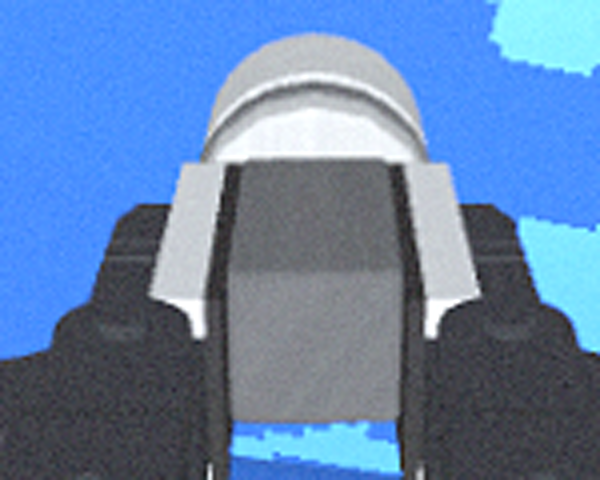

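The grip is now square: 17.5 mm gap, adapter flat between the pads at crop (316,280). Next: lift and carry above the nut.

>>> {"name": "apply_moves", "arguments": {
  "rows": [
    [0,0,-0.5,0,0,0,10],
    [0,0,-1.5,0,0,0,10],
    [0,0,-2.5,0,0,0,10],
    [0.5,-1.5,-2.5,0,0,0.8,10],
    [0.8,-2.7,-2.5,0,0,1.6,10],
    [1.1,-3.9,-2.5,0,0,2.72,10],
    [1.4,-5.1,-2.5,0,0,2.72,10],
    [1.7,-6.3,-2.5,0,0,2.72,10]
  ]
}}

```text
t: 8.05
eef_pos: [0.53, -0.0433, 0.3094]
tcp_rot: [[-1.0, 0.019, -0.001], [0.019, 1.0, 0.0], [0.001, 0.0, -1.0]]
wrist_force: [1.3, 0.1, -3.2]
finger_gap: 0.201
finger_force: 49.0
```

Run:
```python
from h import *
s=robot.read_state();R=np.array(s["tcp_rot"]);p=np.array(s["eef_pos"]);print(p,R[:,1],s["finger_gap"])
print(R.T@(np.array([.5333,-.113,p[2]])-p)/.04, "yaw", np.degrees(np.arctan2(R[1,1],R[0,1]))-90)
```

```text
[ 0.5299864  -0.04333373  0.30944383] [1.86464141e-02 9.99826140e-01 4.40358091e-05] 0.20133273820505942
[-1.15301129e-01 -1.73980921e+00 -1.81518958e-04] yaw -1.0684227499585717
```

>>> {"name": "apply_moves", "arguments": {
  "rows": [
    [-0.1,-1,0,0,0,0,10],
    [-0.1,-1.5,0,0,0,0,10],
    [-0.1,-1.5,0,0,0,0,10],
    [-0.1,-1.5,0,0,0,0,10],
    [-0.1,-1.5,0,0,0,0,10]
  ]
}}

```text
t: 8.55
eef_pos: [0.5337, -0.1, 0.3094]
tcp_rot: [[-1.0, 0.017, -0.001], [0.017, 1.0, 0.001], [0.001, 0.001, -1.0]]
wrist_force: [0.1, 0.5, -1.6]
finger_gap: 0.201
finger_force: 49.0
```

Run:
```python
from h import *
f=robot.grab_frame("wrist");np.savez("f_n2.npz",**f)
s=robot.read_state();R=np.array(s["tcp_rot"]);p=np.array(s["eef_pos"]);print(p,R[:,1],s["finger_gap"])
c=proj(f,[.5333,-.113,.034],1).astype(int);x0=c[0]-90;y0=c[1]-70;print(c,x0,y0)
im=np.clip(f["img"].astype(float)*1.4,0,255).astype(np.uint8)
cv2.imwrite("pics/n2.png",cv2.resize(im[y0:y0+140,x0:x0+180],None,fx=4,fy=4,interpolation=cv2.INTER_CUBIC)[:,:,::-1])
```

```text
[ 0.53376512 -0.09982367  0.30952297] [1.61570079e-02 9.99869234e-01 6.82789677e-04] 0.20211243641156384
[268 207] 178 137
```

View pics/n2.png

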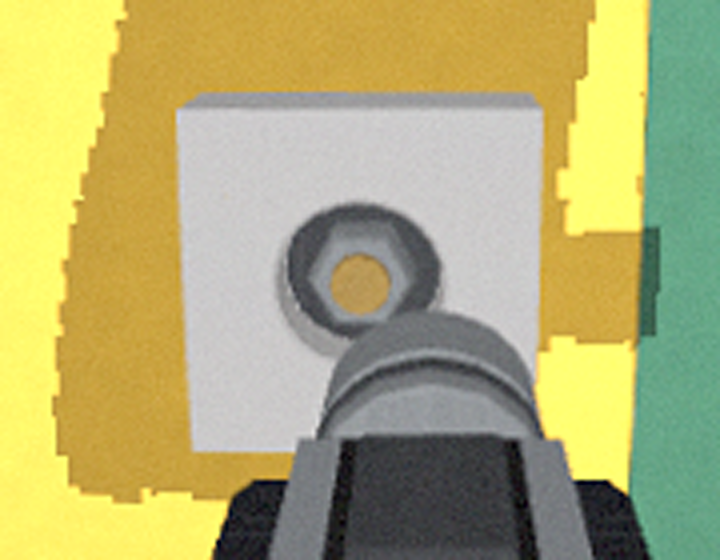

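The view shows the block corners at (177,108), (544,108) and (192,451), the stud at (360,284), and the socket to the right of the bore at (430,380).

Run:
```python
from h import *
np.set_printoptions(precision=4,suppress=True)
f=np.load("f_n2.npz");f={k:f[k] for k in f}
P=lambda x,y:(178+(x-1.5)/4,137+(y-1.5)/4)
g=lambda x,y:onz(ray(f,P(x,y),1),.034)
TL,TR,BL=g(177,108),g(544,108),g(192,451)
print("block",(TR+BL)/2,np.linalg.norm(TR-TL),np.linalg.norm(BL-TL),[np.degrees(np.arctan2(*d[1::-1])) for d in (TR-TL,BL-TL)])
print("stud",g(360,284),"bore",(g(279,280)+g(444,280))/2, g(360,203))
s=robot.read_state();R=np.array(s["tcp_rot"]);p=np.array(s["eef_pos"])
n1=np.load("f_nut1.npz");n1={k:n1[k] for k in n1}
a=ray(n1,(183+402.5/4,133+286.5/4),1);print("tri stud",tri([a,ray(f,P(360,284),1)]))
print(p,R[:,1],[R.T@((TR+BL)/2-p)/.04])
# camera in tool
W=f["world_to_cam"];c=-W[:3,:3].T@W[:3,3];print(R.T@(c-p))
```

```text
block [ 0.5336 -0.1135  0.034 ] 0.0700758914900448 0.07049641761736201 [np.float64(88.75851959999332), np.float64(-1.3358381024870498)]
stud [ 0.5331 -0.1135  0.034 ] bore [ 0.5323 -0.1133  0.034 ] [ 0.517 -0.113  0.034]
tri stud (array([ 0.5334, -0.1136,  0.0331]), np.float64(1.9019802139963923e-05))
[ 0.5338 -0.0998  0.3095] [0.0162 0.9999 0.0007] [array([-0.0068, -0.347 ,  6.8878])]
[ 0.0668 -0.0003  0.0307]
```

>>> {"name": "apply_moves", "arguments": {
  "rows": [
    [0,-0.34,0,0,0,0,10],
    [0,-0.34,0,0,0,0,10],
    [0,-0.34,1,0,0,0,10],
    [0,-0.34,1.5,0,0,0,10],
    [0,-0.34,1.5,0,0,0,10],
    [0,-0.34,1.5,0,0,0,10]
  ]
}}

```text
t: 9.2
eef_pos: [0.5335, -0.1153, 0.2503]
tcp_rot: [[-1.0, 0.019, -0.0], [0.019, 1.0, -0.0], [0.0, -0.0, -1.0]]
wrist_force: [0.4, -1.1, -1.9]
finger_gap: 0.202
finger_force: 49.0
```

>>> {"name": "apply_moves", "arguments": {
  "rows": [
    [0,0.04,0,0,0,0,10],
    [0,0.04,0,0,0,0,10],
    [0,0.04,0,0,0,0,10]
  ]
}}

```text
t: 9.5
eef_pos: [0.5338, -0.1135, 0.2509]
tcp_rot: [[-1.0, 0.018, 0.002], [0.018, 1.0, -0.0], [-0.002, -0.0, -1.0]]
wrist_force: [-0.3, -0.3, -1.6]
finger_gap: 0.206
finger_force: 49.0
```

Now I lower it to just around the nut top and watch the force.

>>> {"name": "apply_moves", "arguments": {
  "rows": [
    [0,0,0.1,0,0,0,10],
    [0,0,0.2,0,0,0,10],
    [0,0,0.3,0,0,0,10],
    [0,0,0.37,0,0,0,10],
    [0,0,0.42,0,0,0,10],
    [0,0,0.42,0,0,0,10]
  ]
}}

```text
t: 10.1
eef_pos: [0.5333, -0.1135, 0.2326]
tcp_rot: [[-1.0, 0.019, -0.001], [0.019, 1.0, -0.0], [0.001, -0.0, -1.0]]
wrist_force: [-0.2, -0.3, -1.7]
finger_gap: 0.2
finger_force: 49.0
```

>>> {"name": "apply_moves", "arguments": {
  "rows": [
    [0,0,0.07,0,0,0,10],
    [0,0,0.14,0,0,0,10],
    [0,0,0.2,0,0,0,10],
    [0,0,0.23,0,0,0,10],
    [0,0,0.23,0,0,0,10]
  ]
}}

```text
t: 10.6
eef_pos: [0.5334, -0.1136, 0.224]
tcp_rot: [[-1.0, 0.019, -0.0], [0.019, 1.0, 0.0], [0.0, 0.0, -1.0]]
wrist_force: [-0.5, 0.5, 0.8]
finger_gap: 0.201
finger_force: 49.3
```

>>> {"name": "apply_moves", "arguments": {
  "rows": [
    [0,0,0.03,0,0,0,10],
    [0,0,0.06,0,0,0,10],
    [0,0,0.06,0,0,0,10]
  ]
}}

```text
t: 10.9
eef_pos: [0.5335, -0.1138, 0.2239]
tcp_rot: [[-1.0, 0.019, 0.001], [0.019, 1.0, 0.001], [-0.001, 0.001, -1.0]]
wrist_force: [-9.9, 2.9, 25.1]
finger_gap: 0.202
finger_force: 52.8
```

Run:
```python
from h import *
s=robot.read_state();print({k:np.round(s[k],4).tolist() for k in ["eef_pos","wrist_force","finger_force","finger_gap"]})
f=robot.grab_frame("side")["img"];a=robot.grab_frame("scene")["img"]
c=lambda im,x,y:cv2.resize(im[y-45:y+45,x-60:x+60],(390,292),interpolation=cv2.INTER_CUBIC)
cv2.imwrite("pics/end.png",np.vstack([np.hstack([c(f,302,225),c(f,242,172)]),np.hstack([c(a,241,195),c(a,346,272)])])[:,:,::-1])
```

```text
{'eef_pos': [0.5335, -0.1138, 0.2239], 'wrist_force': [-9.9289, 2.8988, 25.1141], 'finger_force': 52.8087, 'finger_gap': 0.2017}
```

View pics/end.png

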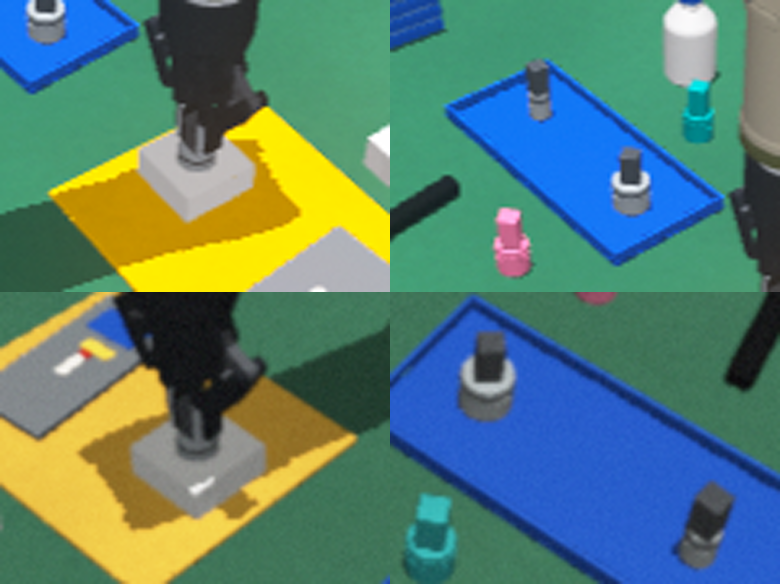

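The socket is seated: it is hard-stopped at the expected height and upright. The other two still stand in the tray.

```bash
python3 -c "
from bench import robot
print(robot.sign_off())"
```

```text
the job is handed in; nothing more can be done
None
```

The middle socket in the tray (30 mm barrel, 19 mm size) is fully seated over the nut and still held in the gripper; it was the only one I tried, because the camera showed a 19 mm nut, and the other two were never touched and still stand in the tray.

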